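# Stow a reel in the latched travel cabinet

## Task

Press the cabinet's sprung hook down through the gap behind the flap, without forcing it, and draw the flap off it so that it drops fully open. Carry the crank-handled reel over, stand it on the lowered flap with its crank towards you and let go, then take it afresh by the crank's wooden knob and slide it into the wide bay until both side plates are wholly under the clear top. Leave the flap down, the reel upright with its crank pointing out of the door, and the hammer, mug and fly reel where they are.

Things in the scene. Friction and masses are not known exactly. Their poses are not given: they have to be found in the camera images.
- cabinet: Low wooden cabinet, 205 deep, 260 wide, 100 high, fixed, with a clear top. Origin: on the table under the middle of the flap's hinge line (front); x to the back, y left seen from the front, z up. In its frame, mm: floor top z 12, inner walls y -120, 120, back x 190. Shut flap x -5 to 6, z 12 to 100. Open gap x 20 to 60 behind the flap's lip, full width. Divider y 36 to 44 from x 65 to 190.
- top_edge (a point): Middle of the clear top's front edge, underside (cabinet x 60, y 0, z 82). The top covers x 60 to 200, 6 thick, with an aluminium edging up to z 91 along the front. Headroom over the floor is 70 mm.
- bay (a point): A point on the cabinet floor in the wide bay (y -120 to 36), where the reel belongs: cabinet x 106, y -42, z 12. The narrow bay (y 44 to 120) holds the hook.
- flap (a joint): Flap 260 wide, 11 thick, hinged at its bottom. 0 = upright, shut; 1.57 = lying open over cabinet x -94 to -6, inner face at z 12. Hooked, it gives about 0.03. Freed and drawn past 0.2 it sinks open itself in 1 to 3 s. Finger lip along its top (z 90 to 100) reaching back to x 20: 14 mm high at the near end when open. Notch below the lip (y 62 to 98, z 40 to 90) with a 10 mm strike pin, axis z 84.
- hook: Sprung steel strap hook, 20 wide, 8 thick. Origin: hinge pin (cabinet x 120, y 80, z 72). It runs level to the front (-x), through the flap's notch and under the strike pin; its nose (x -12 to -7, top z 88, rounded) turns up in front of the pin and must sink below it. Feel how deep: the spring reaches 11 to 14 N at a stop, where the nose is clear. Springs up when let go; over 45 N bends it.
- hook_pad (a point): Press point on the hook's ribbed face, mid-gap (cabinet x 40, y 80, z 76 at rest). 3 N start it. Press till the stop is felt; then, keeping that height, draw towards the robot: the finger slides along the hook and takes the flap's lip with it. Its front must reach about x -2 (pin past the nose) but not beyond -6, where it meets the back of the nose; then lift out.
- reel: Fishing reel, about 0.46 kg, standing on rims and foot: two round side plates of 62 diameter, outer faces at own x -28 and 28, spool between; foot plate 96 along own y, 20 wide, 4 thick. Origin on the ground under the middle of the spool; z up, spool axis along x at z 31; 62 high. Crank on the -x side. To carry: grasp across the rims along y (62 wide), z about 31 to 36.
- crank: The reel's crank, fast to the reel (it does not turn); same origin and axes as the reel. Its arm lies on the -x side plate and points up, out to x -39.
- crank_knob (a point): Middle of the crank's wooden knob: a round bar of 14 diameter, 30 long along own x (reel x -70 to -40), axis at reel z 51. Held here, the gripper stays in front of and above the clear top.
- hammer: Bystander: hammer, 260 long, wooden handle, lying along own x.
- mug: Bystander: white mug, 80 diameter, 75 high, handle on its +y side; origin under its middle.
- fly_reel: Bystander: flat round fly reel without a crank, 80 diameter, 30 high, lying flat; origin under its middle.
Things that resemble listed ones, but are neither listed nor needed, are in the scene too. What is shaped like the reel but green is not meant.

How it is judged:
By the outcome, as a careful person would: the job done as asked, in the order asked, and still so for the second after the job is handed in, with the robot touching nothing.
It also fails if it takes over 58 s, if anything falls off the work surface, if the arm or the gripper's body presses on something with over 40 N, if the wrist force passes 120 N, or if a joint passes its speed limit or range.

## Robot

A 7-joint arm with a two-finger parallel gripper is mounted at the origin on the work surface. World frame = base frame: x ahead of the robot, y to its left, z up, the work surface at z = 0. Lengths are in m, angles in rad, forces in N, time in s.
With the tool pointing down it reaches from about 0.425 to 0.975 m from the base axis. Payload 16.7 kg.
Tool frame: the origin (TCP) lies on the centre line of the jaws, within the pads' length; the fingertips stand env.tips_ahead ahead of it and the grasp point (between the pads) is the TCP (env.tips_ahead is the distance from the TCP to the fingertips, in m); z points along the fingers, y is the direction in which the jaws open and shut (so a half turn about z gives the same grasp; the last joint's range is limited). The gripper opens to 85 mm and grips with 20 to 120 N. Pads are 22 mm wide; open, the fingers measure 114 mm over their backs; the gripper's body (76 mm by 85 mm) begins 54 mm behind the grasp point. The pads swing forward as they close: fully open they stand 13 mm farther back than shut.
Start: joints at [-1.46, 0.426, 0.074, 1.606, -0.034, 1.111, -0.067], TCP at [0.174, 0.652, 0.218] pointing down, gripper open.
Joint ranges: [-2.85, 2.85], [-0.5, 2.14], [-1.23, 1.37], [0.21, 2.46], [-1.02, 4.16], [0.16, 2.05], [-2.73, 2.73]. Speed limits (rad/s): [1.89, 1.89, 2.39, 2.39, 3.01, 3.01, 3.01].

## Interface

Orientations are given as a unit quaternion [x, y, z, w].
In Python, from cell import env, effector, monitor, eyes, job gives the robot as it stands. Calls block until the motion is done:
- env.move_ptp(position, orientation): joint-space move of the TCP to a pose.
- env.move_linear(position, rot=None, v=0.15, contact_N=None): straight line of the TCP; rot=None keeps the orientation; v is the mean speed in m/s. With contact_N (N) it stops when the force on the tool has changed by that much, and returns True; else False.
- env.move_joints(angles): joint-space move.
- effector.set_gripper(opening, strength=None): opening from 0.0 (shut) to 1.0 (fully open); strength is the grip in N (None keeps the last); returns when the fingers have stopped.
- env.dwell(seconds).
- env.solve_ik(position, orientation): joint angles nearest the present ones, or None.
- monitor.state(): the state.
- eyes.camera(name): name is "side" or "top"; returns a dict with "img" (420x560x3 uint8, red, green, blue), "depth" (420x560 float32, m along the optical axis (not along the pixel's ray), 0 where there is no reading), "fx", "fy", "cx", "cy" (pixels), "k1" (the pictures are not rectified: a ray, as slopes to the right and down, at radius r is drawn at 1 + k1 r^2 times it, then the intrinsics apply), "rvec" (rotation vector, rad) and "tvec" (3), from world to camera coordinates, as OpenCV has them. Camera axes: x right, y down, z forward; pixel columns grow to the right and rows downward; lengths in m; the calibration is good to about 2 mm. A picture is of the moment at which its call begins.
A pose or a line that the arm cannot do raises env.Unreachable and nothing moves.
- job.hand_in(): hands the job in, once; it reports no verdict.
The state is a dict: "t": time; "joint_positions": joint angles; "joint_velocities": joint speeds; "tau": joint torques, N m; "ee_pos": TCP position; "eef_rot": TCP orientation; "contact_force": force on the tool from outside, world axes, zero at the start; "wrist_torque": the same for the moment, N m; "finger_gap": opening from 0.0 (shut) to 1.0 (fully open).
Only numpy, scipy, OpenCV 4.12 (cv2) and the standard library are available. Lean on these libraries where they do the work, as an engineer would, in place of code of your own. Each camera call takes 0.05 s, during which the arm holds its last target.

## Working session

There is one attempt and no reset: what is moved stays moved. The work goes in short steps, each a Python script; the robot and the scene stay as the last script left them, time stands still between calls to the robot, and variables do not carry over. Pictures are saved under pics/ and viewed, and the job is handed in when it is done.

```bash
ls; mkdir -p pics; python3 - <<'E'
from cell import env, effector, monitor, eyes, job
import cv2,numpy as np
print(env.tips_ahead, monitor.state())
for n in ("top","side"):
    c=eyes.camera(n)
    cv2.imwrite(f"pics/{n}0.png",c["img"][:,:,::-1])
    np.savez(f"{n}0.npz",**c)
    print(n,{k:v for k,v in c.items() if k not in("img","depth")}, (c["depth"]>0).mean())
E
```

```text
pics
0.019 {'t': 0.0, 'joint_positions': array([-1.45949942,  0.42675933,  0.07385367,  1.60660092, -0.03413015,
        1.11081213, -0.0671174 ]), 'joint_velocities': array([-3.29269734e-04,  8.54253083e-04, -4.83475642e-05,  1.01362222e-03,
        6.52592874e-04,  1.27193176e-03,  4.31546510e-04]), 'tau': array([ 1.88091667e-04, -9.49826217e+01,  3.76161084e+00, -4.63527775e+01,
        1.94255495e-02,  9.72636917e-03, -4.03566128e-05]), 'ee_pos': array([0.1739609 , 0.65175573, 0.21769514]), 'eef_rot': array([ 1.30061331e-01,  9.91505731e-01, -6.58264581e-04, -4.91210101e-05]), 'contact_force': array([ 0.92300349, -0.52669518,  0.13895676]), 'wrist_torque': array([-0.07433405, -0.0591846 ,  0.02694225]), 'finger_gap': 0.998158957813084}
top {'fx': 381.4806915632143, 'fy': 381.4806915632143, 'cx': 286.2412217450343, 'cy': 212.40486211574296, 'k1': -0.03089235328616753, 'rvec': array([ 2.11569454, -2.15465308,  0.17693115]), 'tvec': array([0.01758762, 0.55581138, 0.95779804])} 0.9957780612244898
side {'fx': 463.3718709653838, 'fy': 463.3718709653838, 'cx': 284.37253577011285, 'cy': 203.69447359583287, 'k1': -0.05626813799585079, 'rvec': array([ 2.05605987, -0.532254  ,  0.29318443]), 'tvec': array([-0.48345542,  0.22217176,  1.09259223])} 0.9958503401360544
```

View pics/top0.png

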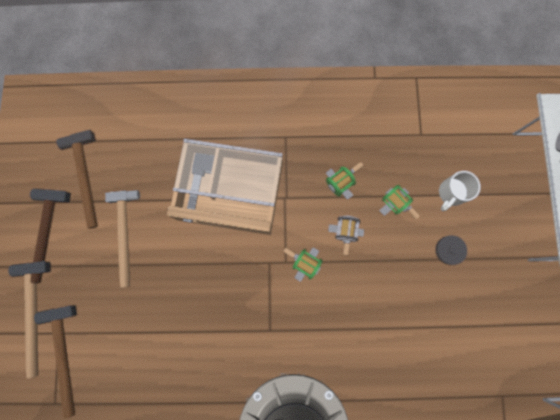

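View pics/side0.png

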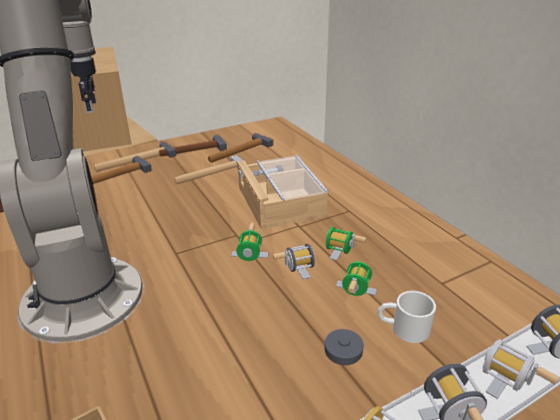

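```bash
cat > h.py <<'E'
import cv2,numpy as np
class Cam:
    def __init__(s,c):
        s.img=np.array(c["img"]);s.depth=np.array(c["depth"])
        s.K=np.array([[c["fx"],0,c["cx"]],[0,c["fy"],c["cy"]],[0,0,1]],float)
        s.d=np.array([float(c["k1"]),0,0,0]);s.rv=np.array(c["rvec"],float);s.tv=np.array(c["tvec"],float)
        s.R=cv2.Rodrigues(s.rv)[0];s.C=-s.R.T@s.tv
    def proj(s,P): return cv2.projectPoints(np.atleast_2d(np.asarray(P,float)),s.rv,s.tv,s.K,s.d)[0][:,0]
    def rays(s,uv):
        n=cv2.undistortPoints(np.asarray(uv,float).reshape(-1,1,2),s.K,s.d)[:,0]
        return np.c_[n,np.ones(len(n))]
    def plane(s,uv,z):
        d=s.rays(uv)@s.R
        return s.C+d*((z-s.C[2])/d[:,2])[:,None]
    def pts(s):  # world point per pixel
        h,w=s.depth.shape
        u,v=np.meshgrid(np.arange(w),np.arange(h))
        r=s.rays(np.c_[u.ravel(),v.ravel()])*s.depth.reshape(-1,1)
        return ((r-s.tv)@s.R).reshape(h,w,3)
def load(f): return Cam(np.load(f))
E
python3 - <<'E'
from h import *
t=load("top0.npz");s=load("side0.npz")
print(t.C,s.C,t.proj([[.174,.652,.218],[0,0,0],[.6,0,0]]),s.proj([[.174,.652,.218]]))
for a,b in(("t_cab",t.img[125:245,155:300]),("t_reel",t.img[195:275,310:390]),("s_cab",s.img[140:235,220:340]),("s_reel",s.img[215:300,220:340])):
    k=min(800//b.shape[1],600//b.shape[0]);cv2.imwrite(f"pics/{a}.png",cv2.resize(b[:,:,::-1],None,fx=k,fy=k,interpolation=cv2.INTER_CUBIC));print(a,k)
E
```

```text
[0.39093115 0.00905947 1.03619663] [ 0.03073128 -0.95682196  0.74859505] [[-20.76663125 385.7806454 ]
 [293.1732371  431.47332293]
 [288.66402736 199.43622156]] [[ 92.53788731 114.58612875]]
t_cab 5
t_reel 7
s_cab 6
s_reel 6
```

View pics/t_cab.png

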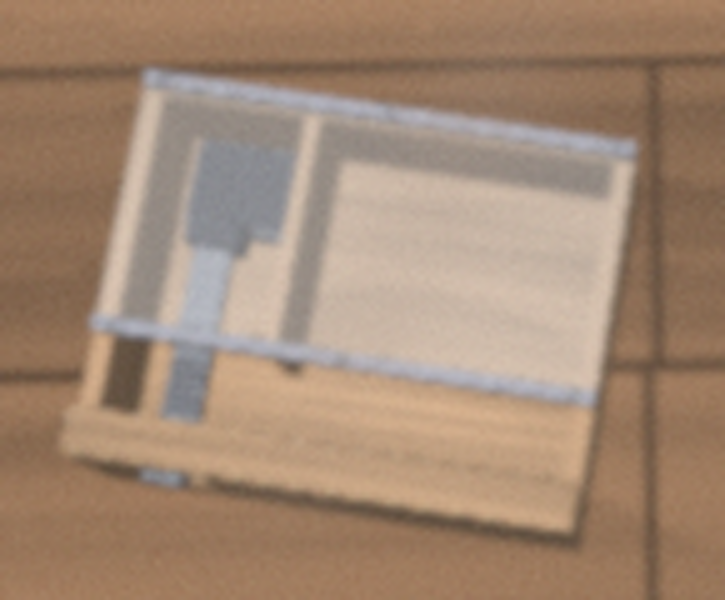

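View pics/t_reel.png

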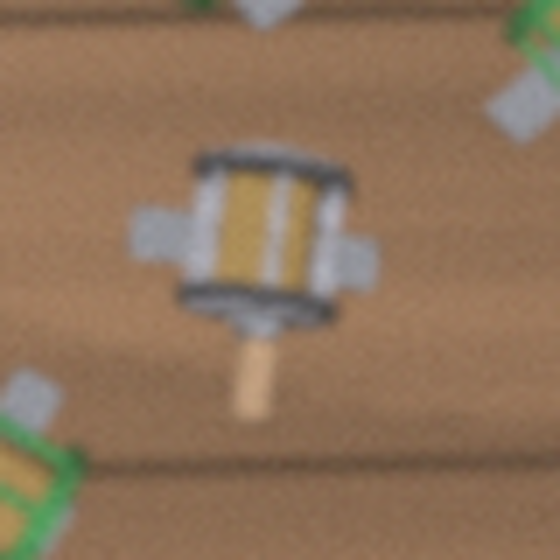

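View pics/s_cab.png

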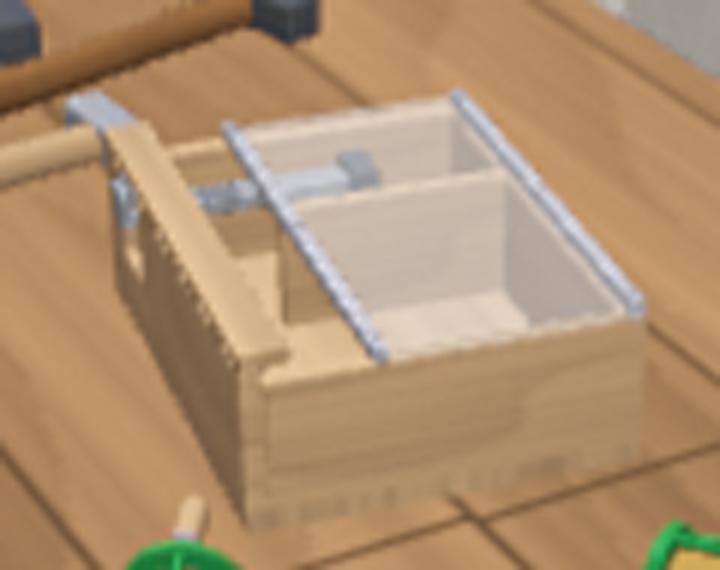

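View pics/s_reel.png

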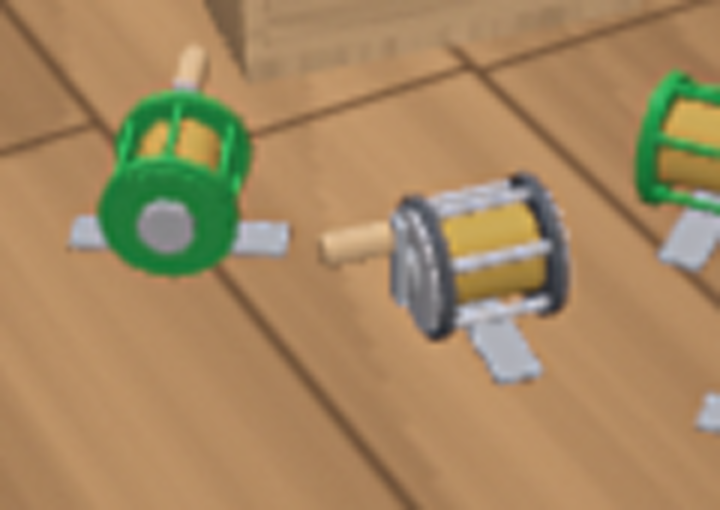

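```bash
python3 - <<'E'
from h import *
t=load("top0.npz");s=load("side0.npz")
P=t.pts()
for n,c,(x0,y0,x1,y1) in(("t",t,(155,125,300,245)),("s",s,(225,140,340,235))):
    im=c.img.astype(int);m=((im[...,2]-im[...,0])>-8)&(im.max(2)>120)
    mm=np.zeros(m.shape,np.uint8);mm[y0:y1,x0:x1]=m[y0:y1,x0:x1]
    k,l,st,ce=cv2.connectedComponentsWithStats(mm)
    for i in range(1,k):
        if st[i,4]<30: continue
        ys,xs=np.nonzero(l==i); r=cv2.minAreaRect(np.c_[xs,ys].astype(np.float32))
        W=c.plane(cv2.boxPoints(r),.091)[:,:2]
        print(n,st[i],np.round(cv2.boxPoints(r),1).tolist(),W.round(4).tolist(), 'fit',cv2.fitLine(c.plane(np.c_[xs,ys],.091)[:,:2].astype(np.float32),cv2.DIST_HUBER,0,.001,.001).ravel())
# depth z along the flap top & edging
for (u,v) in [(200,210),(230,216),(260,222),(230,196),(230,150),(190,222), (240,175),(245,205)]:
    print((u,v),P[v,u].round(4))
# high mask outline
m=((P[...,2]>.06)).astype(np.uint8); mm=np.zeros_like(m); mm[125:245,155:300]=m[125:245,155:300]
cs=max(cv2.findContours(mm,0,1)[0],key=cv2.contourArea)
print(cv2.boxPoints(cv2.minAreaRect(cs)))
mf=((abs(P[...,2]-.1)<.005)).astype(np.uint8); mm=np.zeros_like(m); mm[125:245,155:300]=mf[125:245,155:300]
cs=max(cv2.findContours(mm,0,1)[0],key=cv2.contourArea);b=cv2.boxPoints(cv2.minAreaRect(cs));print("flap",b,t.plane(b,.1).round(4))
E
```

```text
t [184 139  98  17 290] [[183.60000610351562, 141.8000030517578], [184.10000610351562, 138.60000610351562], [281.29998779296875, 153.1999969482422], [280.79998779296875, 156.5]] [[0.7396, 0.2712], [0.7485, 0.2702], [0.7035, 0.0176], [0.6948, 0.019]] fit [0.17213969 0.98507255 0.7227477  0.14932191]
t [174 153 100  56 899] [[166.3000030517578, 189.3000030517578], [201.6999969482422, 145.8000030517578], [273.6000061035156, 204.3000030517578], [238.1999969482422, 247.8000030517578]] [[0.6138, 0.3119], [0.7278, 0.2237], [0.5699, 0.0391], [0.4619, 0.1281]] fit [ 0.98580205 -0.16791159  0.6213342   0.23552766]
s [295 155  32  38 138] [[294.0, 155.8000030517578], [296.29998779296875, 153.89999389648438], [327.20001220703125, 190.10000610351562], [324.8999938964844, 192.10000610351562]] [[0.7351, 0.265], [0.7496, 0.2747], [0.7023, 0.0142], [0.6902, 0.0078]] fit [0.17414467 0.98472005 0.71725553 0.13049674]
s [231 156  11   6  39] [[230.60000610351562, 157.6999969482422], [233.0, 153.60000610351562], [241.3000030517578, 158.60000610351562], [238.8000030517578, 162.6999969482422]] [[0.5445, 0.
[... 807 characters left out ...]
0, 234.0]] [[0.3938, -0.0691], [0.403, -0.0487], [0.4384, -0.0686], [0.4286, -0.0886]] fit [ 0.861618   -0.5075574   0.41501528 -0.07134466]
(200, 210) [0.5733 0.2435 0.0085]
(230, 216) [0.5405 0.1475 0.1   ]
(260, 222) [0.5246 0.0732 0.097 ]
(230, 196) [0.5935 0.1493 0.0898]
(230, 150) [0.7163 0.1506 0.0868]
(190, 222) [0.5311 0.2535 0.074 ]
(240, 175) [0.6482 0.1242 0.0891]
(245, 205) [0.5847 0.1199 0.01  ]
[[165.8015  218.4091 ]
 [179.05019 136.50813]
 [282.92035 153.31065]
 [269.6717  235.21162]]
flap [[166.32422 215.33623]
 [167.89313 205.26906]
 [270.7331  221.29607]
 [269.16418 231.36324]] [[0.5451 0.3066 0.1   ]
 [0.5706 0.3035 0.1   ]
 [0.5254 0.0464 0.1   ]
 [0.5004 0.0505 0.1   ]]
```

```bash
cat >> h.py <<'E'
def cabW(p,o,yaw):
    c,s=np.cos(yaw),np.sin(yaw);p=np.atleast_2d(np.asarray(p,float))/1000
    return np.c_[o[0]+c*p[:,0]-s*p[:,1],o[1]+s*p[:,0]+c*p[:,1],p[:,2]]
E
python3 - <<'E'
from h import *
t=load("top0.npz");s=load("side0.npz")
im=t.img.astype(int)
# front edging: bluish pixels near the line, away from hook
m=((im[...,2]-im[...,0])>-8)&(im.max(2)>120)
ys,xs=np.nonzero(m);k=(xs>205)&(xs<274)&(ys>187)&(ys<210);
w=t.plane(np.c_[xs,ys][k],.091)[:,:2]
print("front edging",cv2.fitLine(w.astype(np.float32),cv2.DIST_HUBER,0,.001,.001).ravel(),xs[k].max())
O=np.array([.528,.178]);yaw=-.1735
for P,n in ((w,"fe"),):
    R=np.array([[np.cos(yaw),-np.sin(yaw)],[np.sin(yaw),np.cos(yaw)]])
    l=(P-O)@R; print("cab coords x range",np.percentile(l[:,0],[2,50,98])*1000,np.polyfit(l[:,1],l[:,0],1))
C=[[-5,-130,100],[-5,130,100],[20,-130,100],[20,130,100],[60,-130,91],[60,130,91],[200,-130,91],[200,130,91],[-5,130,12],[-5,-130,12],[20,70,74],[20,90,74]]
for n,c,(x0,y0,x1,y1),f in(("t",t,(155,125,300,245),5),("s",s,(220,140,340,235),6)):
    b=cv2.resize(c.img[y0:y1,x0:x1,::-1],None,fx=f,fy=f,interpolation=cv2.INTER_CUBIC)
    for u,v in c.proj(cabW(C,O,yaw)): cv2.drawMarker(b,(int((u-x0+.5)*f),int((v-y0+.5)*f)),(0,0,255),0,12,1)
    cv2.imwrite(f"pics/{n}_chk.png",b)
# reel
x0,y0,x1,y1=318,205,375,262
sub=im[y0:y1,x0:x1]; hsv=cv2.cvtColor(t.img[y0:y1,x0:x1],cv2.COLOR_RGB2HSV)
for (u,v) in [(346,250),(332,228),(362,232),(347,216),(346,238),(347,228),(330,245)]: print((u,v),t.img[v,u],t.pts()[v,u].round(4))
g=(hsv[...,1]<60)&(hsv[...,2]>100);l=cv2.connectedComponentsWithStats(g.astype(np.uint8));print(l[2],l[3]+[x0,y0])
E
```

```text
front edging [0.17594312 0.98440033 0.585561   0.12676361] 273
cab coords x range [62.32224933 65.54119777 68.99265995] [0.00335913 0.06567795]
(346, 250) [194 160 128] [ 0.4537 -0.1438  0.0577]
(332, 228) [149 150 156] [ 0.5178 -0.1167  0.0028]
(362, 232) [146 147 153] [ 0.505  -0.1976  0.0053]
(347, 216) [139 132 133] [ 0.5418 -0.1503  0.0569]
(346, 238) [110 110 114] [ 0.4846 -0.1452  0.0569]
(347, 228) [169 143 105] [ 0.5115 -0.1502  0.0487]
(330, 245) [148 115  86] [ 4.718e-01 -1.099e-01 -1.000e-04]
[[   0    0   57   57 2820]
 [  18   10   22   29  165]
 [  10   14   15   17  145]
 [  36   16   10   18  116]
 [   0   45    1    3    3]] [[345.99680851 233.50744681]
 [347.20606061 230.4       ]
 [335.70344828 227.66896552]
 [357.95689655 230.56034483]
 [318.         251.        ]]
```

View pics/t_chk.png

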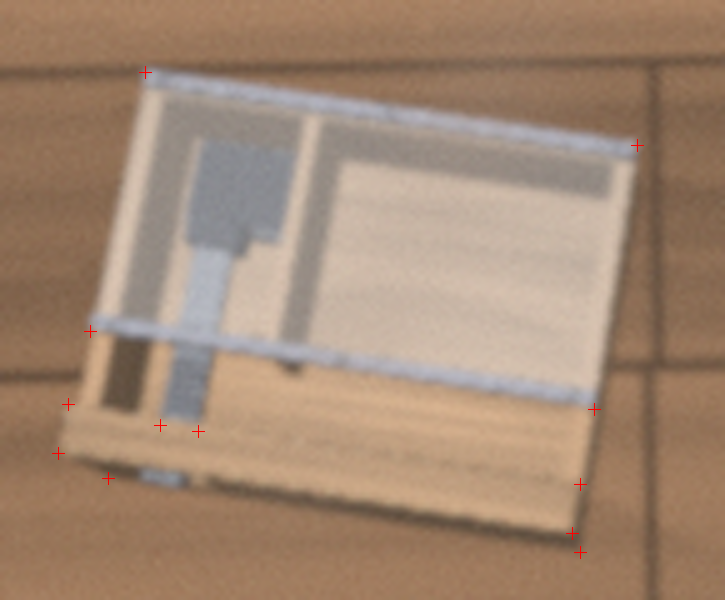

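View pics/s_chk.png

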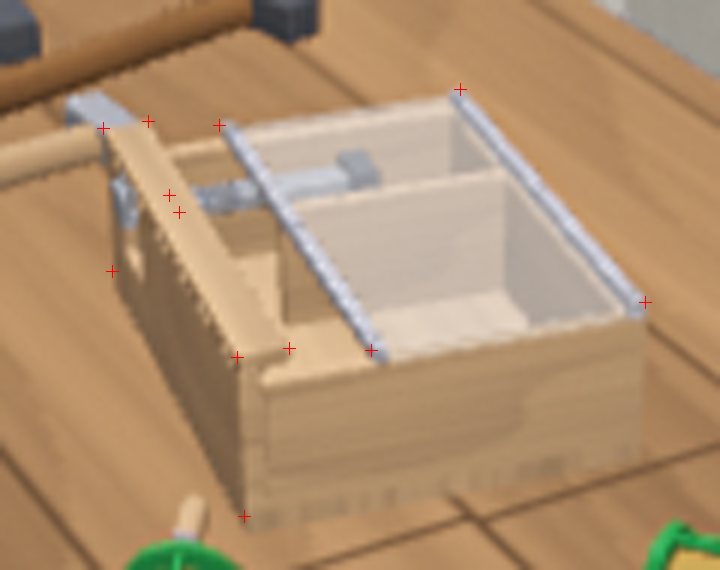

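```bash
python3 - <<'E'
from h import *
t=load("top0.npz");s=load("side0.npz")
f=lambda x,y:(310+x/7-.5,195+y/7-.5)
a,b=t.plane([f(131,235),f(379,263)],.004)[:,:2]
print("tabs",a,b,"mid",(a+b)/2,"len",np.linalg.norm(a-b),"yaw",np.arctan2(-(a-b)[0],(a-b)[1]))
k=t.plane([f(251,418),f(258,342)],.058)[:,:2]; print("knob",k,np.linalg.norm(k[0]-k[1]),"yaw",np.arctan2(*(k[1]-k[0])[::-1]))
# rims at top: ends of dark bands (z~.05?) use rim top center z=.062: far rim (272,150)?, near rim (257,295)
r=t.plane([f(273,158),f(257,303)],.058)[:,:2];print("rims",r,r.mean(0))
# hook
print("hook",t.plane([(155+184/5-.5,125+400/5-.5)],.076), cabW([40,80,76],(.529,.1772),-.175))
# hypothesis overlay
for O,yaw in [(((a+b)/2),np.arctan2(-(a-b)[0],(a-b)[1]))]:
    C=[[-70,0,51],[-40,0,51],[0,48,4],[0,-48,4],[28,0,62],[-28,0,62],[28,31,31],[28,-31,31],[-28,31,31],[-28,-31,31],[28,0,0],[-28,0,0]]
    for n,c,(x0,y0,x1,y1),g in(("t",t,(310,195,390,275),7),("s",s,(260,225,340,295),7)):
        im=cv2.resize(c.img[y0:y1,x0:x1,::-1],None,fx=g,fy=g,interpolation=cv2.INTER_CUBIC)
        for u,v in c.proj(cabW(C,O,yaw)): cv2.drawMarker(im,(int((u-x0+.5)*g),int((v-y0+.5)*g)),(0,0,255),0,12,1)
        cv2.imwrite(f"pics/{n}_rchk.png",im)
E
```

```text
tabs [ 0.51767192 -0.10620566] [ 0.5049044  -0.20234159] mid [ 0.51128816 -0.15427362] len 0.09698002670105592 yaw -0.1320343281402594
knob [[ 0.44298192 -0.14160117]
 [ 0.47067887 -0.14535668]] 0.027950404355329736 yaw -0.13477111370960326
rims [[ 0.53879813 -0.15390271]
 [ 0.4850203  -0.14561041]] [ 0.51190922 -0.14975656]
hook [[0.57608201 0.25074748 0.076     ]] [[0.58231771 0.2490138  0.076     ]]
```

View pics/t_rchk.png

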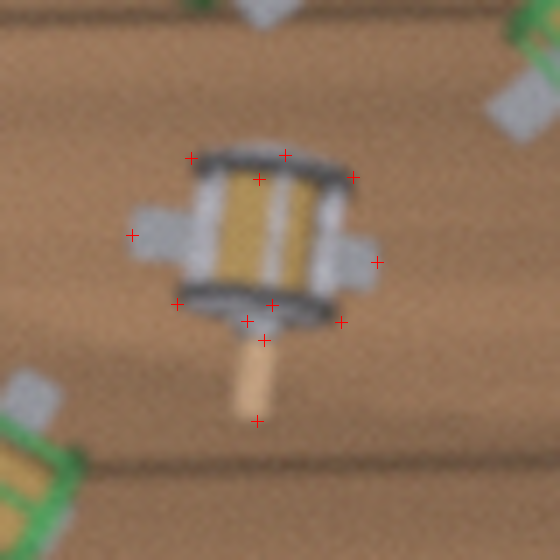

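View pics/s_rchk.png

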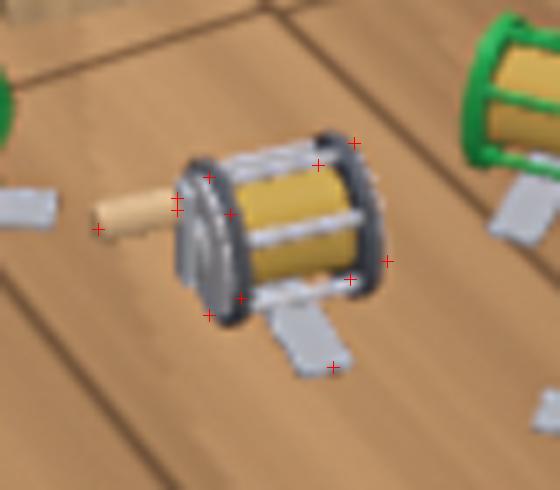

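```bash
python3 - <<'E'
from cell import env, effector, monitor, eyes
from h import *
effector.set_gripper(0.0,40)
print(monitor.state()["t"])
env.move_ptp(cab(41,80,180),rot(CY)); print(monitor.state()["t"])
env.move_linear(cab(41,80,104),v=.12)
st=monitor.state();print(st["t"],tocab(st["ee_pos"]),st["contact_force"])
f0=st["contact_force"]
h=env.move_linear(cab(58,80,104),v=.02,contact_N=3)
st=monitor.state();print(h,st["t"],tocab(st["ee_pos"]),st["contact_force"]-f0, st["finger_gap"])
E
```

```text
0.8667
2.9333
3.7167 [ 41.33  80.24 104.54] [-0.40956849  0.48938411  0.5556662 ]
False 4.7167 [ 57.87  80.02 103.95] [ 0.36043557  0.43055767 -0.01021372] -0.0022595512287869332
```

```bash
python3 - <<'E'
from cell import env, effector, monitor, eyes
from h import *
for n,(x0,y0,x1,y1) in (("top",(150,120,310,240)),("side",(180,80,340,200))):
    c=eyes.camera(n);np.savez(f"{n}1.npz",**c)
    cv2.imwrite(f"pics/{n}1.png",cv2.resize(c["img"][y0:y1,x0:x1,::-1],None,fx=5,fy=5,interpolation=cv2.INTER_CUBIC))
E
```

```text
(no output)
```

View pics/top1.png

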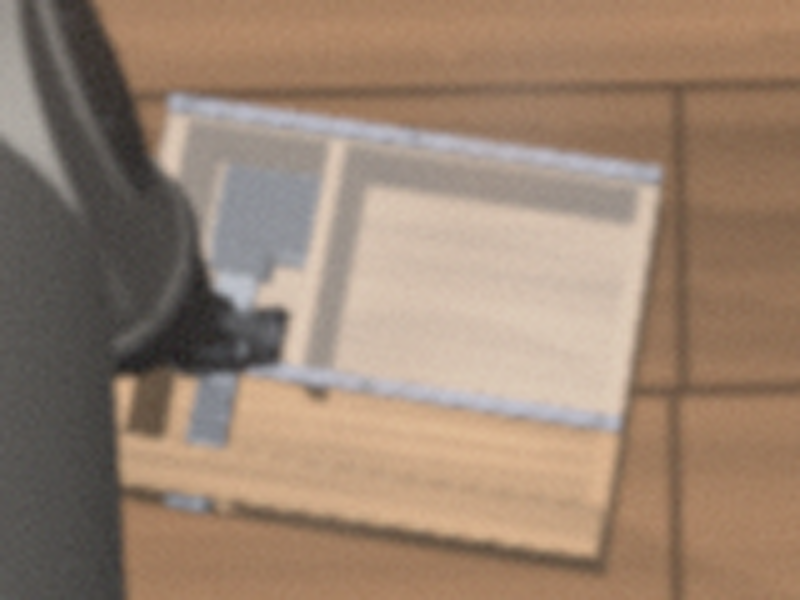

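View pics/side1.png

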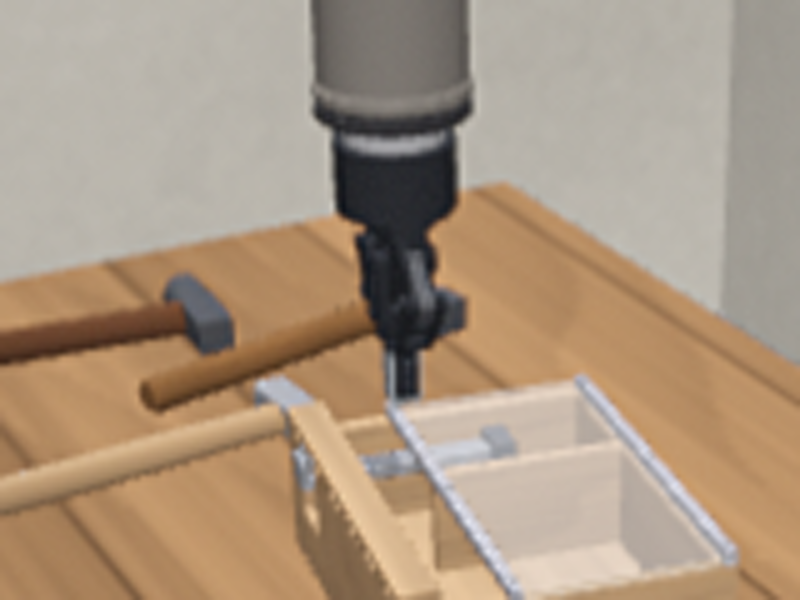

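```bash
python3 - <<'E'
from h import *
t=load("top1.npz");s=load("side1.npz")
for P in ([58,80,85],[47,80,85],[69,80,85],[58,80,104],[60,130,91]):
    print(P,((s.proj([cab(*P)])[0]-[180,80]+.5)*5).round(0),((t.proj([cab(*P)])[0]-[150,120]+.5)*5).round(0))
D=s.pts()
for v in range(150,164): print(v,[tocab(D[v,u]).round(0).tolist() for u in (258,260,262)])
E
```

```text
[58, 80, 85] [404. 446.] [215. 375.]
[47, 80, 85] [388. 448.] [211. 396.]
[69, 80, 85] [421. 443.] [219. 355.]
[58, 80, 104] [403. 419.] [206. 367.]
[60, 130, 91] [386. 405.] [117. 354.]
150 [[52.0, 77.0, 152.0], [51.0, 50.0, 164.0], [61.0, 64.0, 156.0]]
151 [[51.0, 75.0, 150.0], [55.0, 66.0, 153.0], [60.0, 61.0, 154.0]]
152 [[50.0, 71.0, 148.0], [55.0, 67.0, 149.0], [62.0, 67.0, 148.0]]
153 [[50.0, 71.0, 145.0], [55.0, 65.0, 147.0], [62.0, 67.0, 145.0]]
154 [[51.0, 78.0, 138.0], [56.0, 69.0, 141.0], [62.0, 70.0, 140.0]]
155 [[50.0, 73.0, 137.0], [56.0, 69.0, 138.0], [62.0, 68.0, 138.0]]
156 [[51.0, 76.0, 132.0], [54.0, 63.0, 138.0], [61.0, 68.0, 134.0]]
157 [[50.0, 74.0, 130.0], [56.0, 73.0, 129.0], [62.0, 71.0, 129.0]]
158 [[50.0, 76.0, 126.0], [53.0, 62.0, 131.0], [61.0, 66.0, 128.0]]
159 [[50.0, 73.0, 123.0], [55.0, 69.0, 124.0], [62.0, 72.0, 122.0]]
160 [[50.0, 73.0, 120.0], [57.0, 76.0, 118.0], [62.0, 72.0, 118.0]]
161 [[62.0, 119.0, 94.0], [71.0, 128.0, 88.0], [79.0, 131.0, 86.0]]
162 [[61.0, 117.0, 91.0], [67.0, 116.0, 91.0], [75.0, 119.0, 88.0]]
163 [[61.0, 117.0, 88.0], [65.0, 106.0, 92.0], [72.0, 108.0, 90.0]]
```

```bash
python3 - <<'E'
from h import *
t=load("top1.npz");s=load("side1.npz")
D=s.pts(); 
for v in range(108,164,4): print(v,[(u,tocab(D[v,u]).round(0).tolist()) for u in range(252,272,3) if tocab(D[v,u])[1]<100])
b=s.img[120:170,230:290,::-1];cv2.imwrite("pics/z1.png",cv2.resize(b,None,fx=12,fy=12,interpolation=cv2.INTER_NEAREST))
E
```

```text
108 [(252, [34.0, 61.0, 296.0]), (255, [42.0, 55.0, 297.0]), (258, [49.0, 51.0, 297.0]), (261, [59.0, 51.0, 296.0]), (264, [67.0, 49.0, 296.0]), (267, [79.0, 57.0, 292.0]), (270, [87.0, 55.0, 291.0])]
112 [(252, [31.0, 52.0, 287.0]), (255, [38.0, 45.0, 288.0]), (258, [47.0, 44.0, 288.0]), (261, [56.0, 44.0, 287.0]), (264, [64.0, 41.0, 287.0]), (267, [77.0, 51.0, 282.0]), (270, [89.0, 61.0, 277.0])]
116 [(252, [30.0, 49.0, 276.0]), (255, [38.0, 46.0, 276.0]), (258, [47.0, 46.0, 275.0]), (261, [56.0, 43.0, 275.0]), (264, [66.0, 46.0, 272.0]), (267, [74.0, 42.0, 273.0]), (270, [87.0, 56.0, 266.0])]
120 [(252, [31.0, 54.0, 262.0]), (255, [39.0, 51.0, 261.0]), (258, [46.0, 44.0, 263.0]), (261, [55.0, 42.0, 263.0]), (264, [64.0, 42.0, 262.0]), (267, [74.0, 45.0, 259.0]), (270, [86.0, 54.0, 255.0])]
124 [(252, [31.0, 55.0, 249.0]), (255, [38.0, 49.0, 250.0]), (258, [47.0, 47.0, 250.0]), (261, [54.0, 41.0, 251.0]), (264, [65.0, 45.0, 248.0])]
128 [(252, [39.0, 91.0, 221.0]), (255, [49.0, 90.0, 221.0]), (258, [49.0, 57.0, 233.0]), (261, [55.0, 45.0, 237.0]), (264, [65.0, 47.0, 235.0])]
132 [(255, [39.0, 58.0, 221.0]), (258, [48.0, 54.0, 221.0]), (261, [53.0, 39.0, 226.0]), (264, [63.0, 42.0, 224.0]), (267, [78.0, 63.0, 214.0])]
136 [(255, [41.0, 67.0, 204.0]), (258, [48.0, 58.0, 207.0]), (261, [53.0, 42.0, 212.0]), (264, [58.0, 24.0, 219.0])]
140 [(255, [42.0, 70.0, 190.0]), (258, [49.0, 63.0, 192.0]), (261, [48.0, 24.0, 207.0]), (264, [55.0, 17.0, 209.0]), (267, [64.0, 16.0, 209.0])]
144 [(255, [47.0, 93.0, 166.0]), (258, [48.0, 60.0, 180.0]), (261, [48.0, 26.0, 194.0]), (264, [60.0, 37.0, 188.0]), (267, [68.0, 30.0, 189.0])]
148 [(258, [46.0, 53.0, 170.0]), (261, [54.0, 49.0, 171.0]), (264, [63.0, 49.0, 169.0])]
152 [(258, [50.0, 71.0, 148.0]), (261, [60.0, 73.0, 146.0])]
156 [(258, [51.0, 76.0, 132.0]), (261, [60.0, 73.0, 132.0]), (264, [70.0, 74.0, 130.0])]
160 [(258, [50.0, 73.0, 120.0]), (261, [59.0, 72.0, 119.0])]
```

View pics/z1.png

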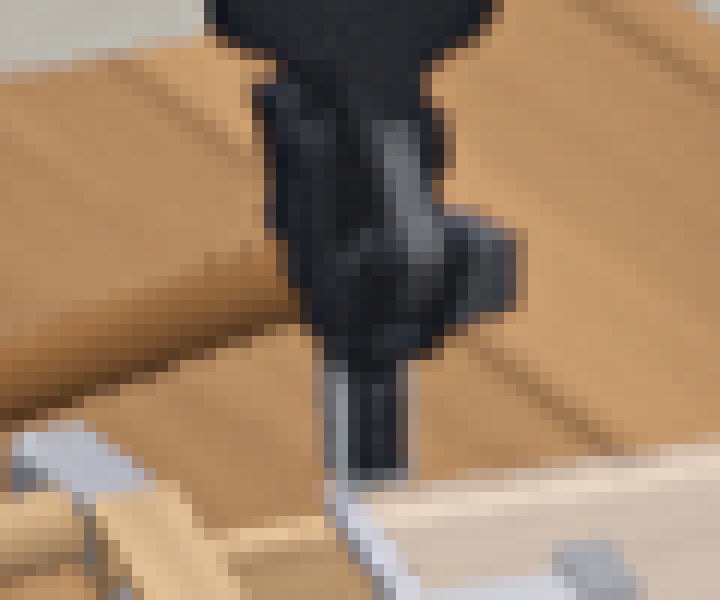

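```bash
python3 - <<'E'
from cell import env, effector, monitor, eyes
from h import *
env.move_linear(cab(40,80,104),v=.08)
st=monitor.state();f0=st["contact_force"]
h=env.move_linear(cab(40,80,50),v=.03,contact_N=2.5)
st=monitor.state();print(h,st["t"],tocab(st["ee_pos"]),(st["contact_force"]-f0).round(2))
c=eyes.camera("side");np.savez("side2.npz",**c)
cv2.imwrite("pics/side2.png",cv2.resize(c["img"][110:200,200:300,::-1],None,fx=6,fy=6,interpolation=cv2.INTER_CUBIC))
E
```

```text
True 6.4667 [39.82 79.89 61.42] [-0.34  1.96  5.26]
```

View pics/side2.png

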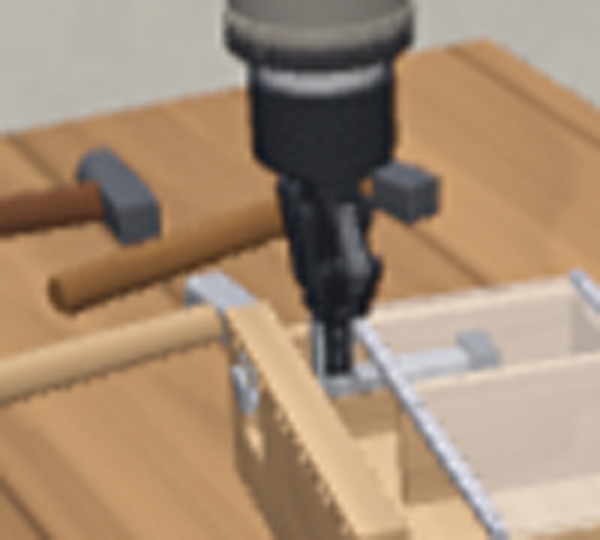

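```bash
python3 - <<'E'
from cell import env, effector, monitor, eyes
from h import *
env.move_linear(cab(40,80,71),v=.08)
st=monitor.state();f0=st["contact_force"]
h=env.move_linear(cab(56,80,71),v=.02,contact_N=4)
st=monitor.state();print(h,st["t"],tocab(st["ee_pos"]),(st["contact_force"]-f0).round(2))
env.move_linear(cab(40,80,66),v=.08)
st=monitor.state();f0=st["contact_force"];print(f0,tocab(st["ee_pos"]))
h=env.move_linear(cab(40,80,58),v=.01,contact_N=2)
st=monitor.state();print(h,st["t"],tocab(st["ee_pos"]),(st["contact_force"]-f0).round(2))
E
```

```text
True 7.3083 [48.49 79.82 70.41] [ 0.45 -1.05  0.66]
[ 0.77075659 -0.26342631  0.07283666] [39.21 79.99 65.54]
True 8.0417 [40.13 80.01 62.4 ] [0.24 0.22 2.97]
```

```bash
python3 - <<'E'
from cell import env, effector, monitor, eyes
from h import *
z=61.4;prev=0
while z>46:
    h=env.move_linear(cab(40,80,z),v=.02,contact_N=9)
    st=monitor.state();F=st["contact_force"][2];print(round(z,1),h,round(st["t"],2),tocab(st["ee_pos"]),F.round(2))
    if F>18: break
    z-=1.0
E
```

```text
61.4 False 8.29 [40.08 80.04 61.42] 4.55
60.4 False 8.54 [40.07 80.04 60.41] 5.15
59.4 False 8.79 [40.06 80.03 59.46] 4.63
58.4 False 9.04 [40.07 80.05 58.52] 6.05
57.4 False 9.29 [40.1  80.03 57.55] 7.28
56.4 False 9.54 [40.14 80.08 56.63] 8.03
55.4 False 9.79 [40.19 80.05 55.69] 8.59
54.4 False 10.04 [40.19 80.07 54.72] 8.84
53.4 False 10.29 [40.28 80.08 53.8 ] 10.39
52.4 False 10.54 [40.32 80.09 52.87] 11.22
51.4 False 10.79 [40.41 80.08 51.93] 11.25
50.4 False 11.04 [40.5  80.16 51.03] 11.98
49.4 False 11.29 [40.59 80.16 50.42] 17.8
48.4 False 11.54 [40.7  80.22 49.99] 26.05
```

```bash
python3 - <<'E'
from cell import env, effector, monitor, eyes
from h import *
env.move_linear(cab(40,80,49.6),v=.02)
st=monitor.state();f0=st["contact_force"];print(f0)
for x in (24,12,7.5):
    h=env.move_linear(cab(x,80,49.6),v=.04,contact_N=18)
    st=monitor.state();print(h,round(st["t"],2),tocab(st["ee_pos"]),st["contact_force"].round(2))
    if h: break
for n,(x0,y0,x1,y1) in (("side",(200,110,300,200)),):
    c=eyes.camera(n);np.savez(f"{n}3.npz",**c)
    cv2.imwrite(f"pics/{n}3.png",cv2.resize(c["img"][y0:y1,x0:x1,::-1],None,fx=6,fy=6,interpolation=cv2.INTER_CUBIC))
E
```

```text
[-0.61898998 -1.06365026 15.3709938 ]
False 12.34 [24.91 80.38 50.36] [1.6 0.3 8.7]
False 12.79 [12.47 80.3  50.1 ] [ 1.35 -0.22  6.57]
False 13.05 [ 7.94 80.19 50.  ] [0.59 0.43 6.91]
```

View pics/side3.png

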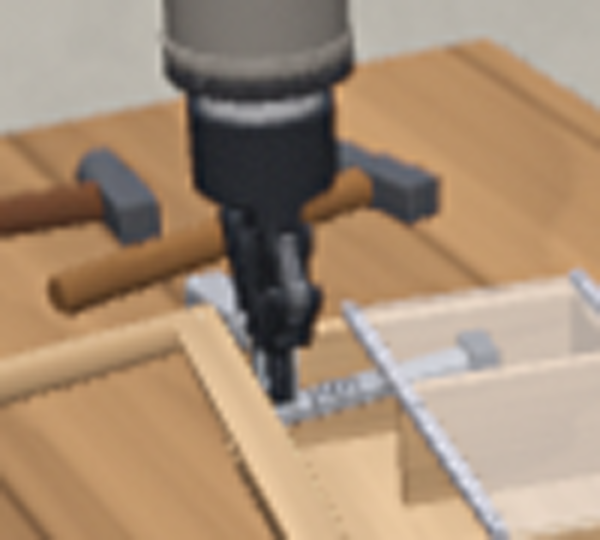

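```bash
python3 - <<'E'
from cell import env, effector, monitor, eyes
from h import *
st=monitor.state();p=st["ee_pos"].copy();print(tocab(p))
p[2]+=.06
env.move_linear(p,v=.08)
p[2]=.17
effector.set_gripper(1.0,40)
env.move_ptp(np.r_[RO,.16],rot(RY))
print(monitor.state()["t"])
for n,(x0,y0,x1,y1) in (("side",(200,120,340,240)),("top",(150,120,310,240))):
    c=eyes.camera(n);np.savez(f"{n}4.npz",**c)
    cv2.imwrite(f"pics/{n}4.png",cv2.resize(c["img"][y0:y1,x0:x1,::-1],None,fx=5,fy=5,interpolation=cv2.INTER_CUBIC))
E
```

```text
[ 7.9  80.22 49.99]
16.3167
```

View pics/side4.png

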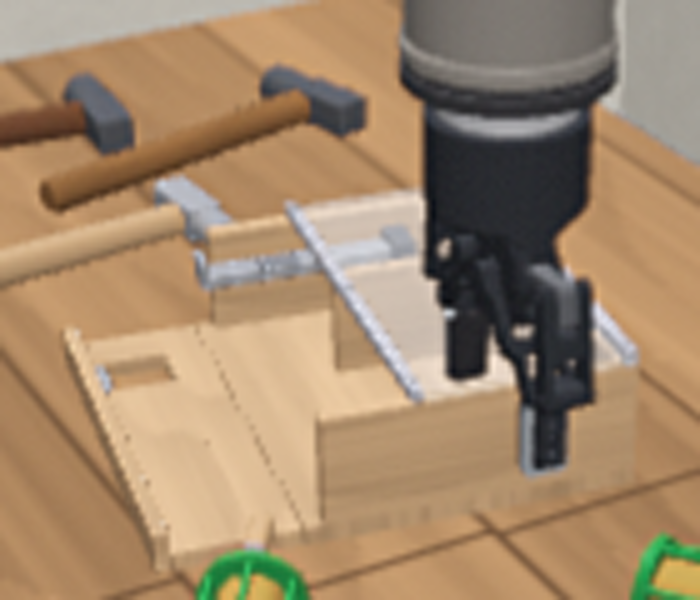

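View pics/top4.png

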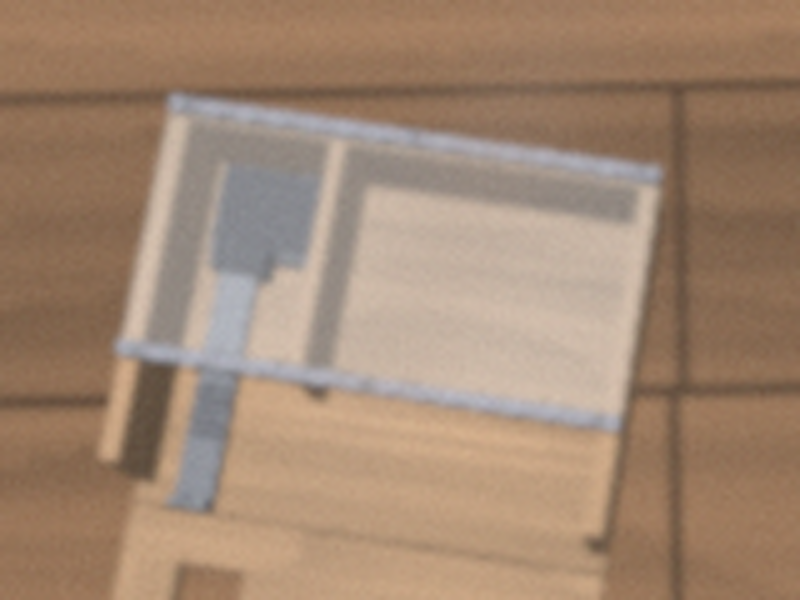

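```bash
python3 - <<'E'
from h import *
s=load("side4.npz");D=s.pts()
for v in (208,210,212): print([D[v,u].round(3).tolist() for u in (306,308,310,312)])
for z in (.16,.187): print(s.proj(cabW([[0,42,0],[0,-42,0]],RO,RY)+[0,0,z]))
E
python3 - <<'E'
from cell import env, effector, monitor, eyes
from h import *
h=env.move_linear(np.r_[RO,.04],v=.15,contact_N=10)
h2=env.move_linear(np.r_[RO,-.006],v=.08,contact_N=10)
st=monitor.state();print(h,h2,st["t"],st["ee_pos"],st["contact_force"])
c=eyes.camera("side");np.savez("side5.npz",**c)
cv2.imwrite("pics/side5.png",cv2.resize(c["img"][190:310,220:370,::-1],None,fx=5,fy=5,interpolation=cv2.INTER_CUBIC))
E
```

```text
[[0.499, -0.2, 0.205], [0.499, -0.208, 0.209], [0.504, -0.208, 0.208], [0.51, -0.208, 0.206]]
[[0.499, -0.199, 0.199], [0.5, -0.207, 0.204], [0.506, -0.206, 0.201], [0.51, -0.207, 0.2]]
[[0.5, -0.199, 0.194], [0.499, -0.209, 0.2], [0.506, -0.206, 0.196], [0.031, -0.957, 0.749]]
[[293.1387546  205.37790521]
 [306.81712716 222.79256085]]
[[293.17634512 195.85856803]
 [307.03811507 212.89849425]]
False False 18.0917 [ 0.51095072 -0.15271044 -0.00607587] [-0.56263768  0.51293189 -0.02004684]
```

View pics/side5.png

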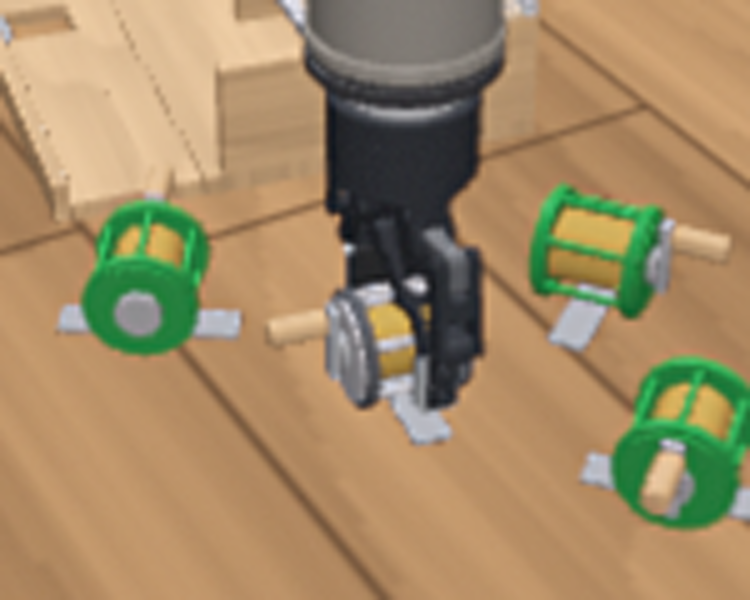

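```bash
python3 - <<'E'
from cell import env, effector, monitor, eyes
from h import *
effector.set_gripper(0.0,45)
st=monitor.state();print(st["t"],st["finger_gap"],st["ee_pos"],st["contact_force"])
env.move_linear(np.r_[RO,.09],v=.15)
st=monitor.state();print(st["t"],st["finger_gap"],st["contact_force"])
env.move_ptp(cab(-42,-42,100),rot(CY))
print(monitor.state()["t"])
for n,(x0,y0,x1,y1) in (("side",(180,100,340,220)),("top",(150,150,310,270))):
    c=eyes.camera(n);np.savez(f"{n}6.npz",**c)
    cv2.imwrite(f"pics/{n}6.png",cv2.resize(c["img"][y0:y1,x0:x1,::-1],None,fx=5,fy=5,interpolation=cv2.INTER_CUBIC))
E
```

```text
18.65 0.4371419905871006 [ 0.51123726 -0.15248593 -0.00553296] [-1.78042505  1.10815486  8.57158238]
19.4417 0.43285004419199474 [ 0.48662204 -0.9352063  -4.52640062]
20.5833
```

View pics/side6.png

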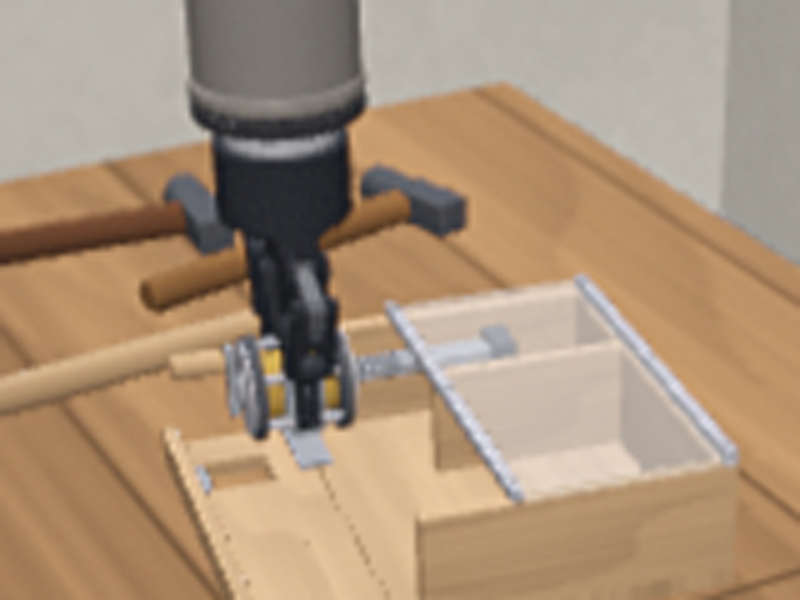

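View pics/top6.png

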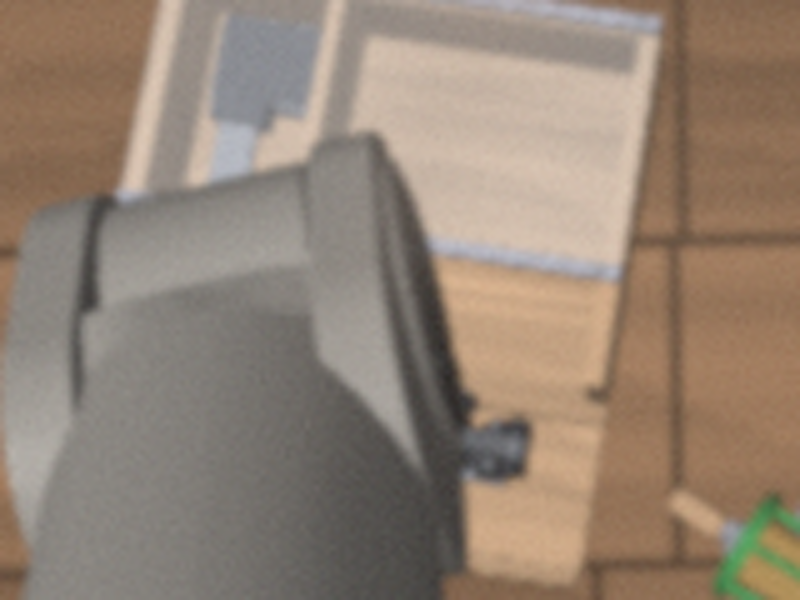

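```bash
python3 - <<'E'
from cell import env, effector, monitor, eyes
from h import *
env.move_linear(cab(-42,-42,16),v=.15)
st=monitor.state();f0=st["contact_force"]
h=env.move_linear(cab(-42,-42,2),v=.03,contact_N=4)
st=monitor.state();print(h,st["t"],tocab(st["ee_pos"]),st["contact_force"]-f0)
effector.set_gripper(1.0)
env.move_linear(cab(-42,-42,90),v=.2)
env.move_linear(cab(-110,-42,90),v=.2)
print(monitor.state()["t"])
for n,(x0,y0,x1,y1) in (("side",(180,100,340,220)),("top",(190,180,290,255))):
    c=eyes.camera(n);np.savez(f"{n}7.npz",**c);f=800//(x1-x0)
    cv2.imwrite(f"pics/{n}7.png",cv2.resize(c["img"][y0:y1,x0:x1,::-1],None,fx=f,fy=f,interpolation=cv2.INTER_CUBIC))
E
```

```text
True 21.7833 [-41.45 -41.48   6.35] [-1.37085812 -0.13041267 12.95725172]
23.375
```

View pics/side7.png

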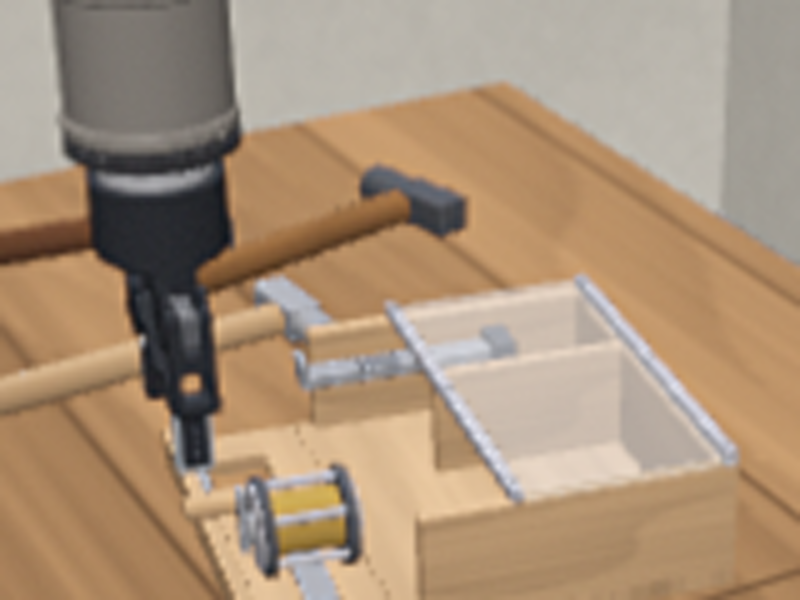

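View pics/top7.png

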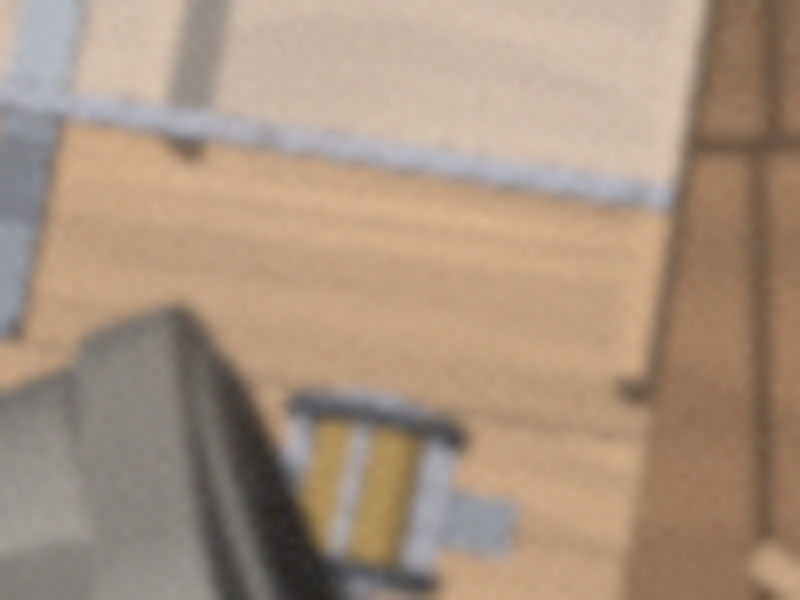

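```bash
python3 - <<'E'
from h import *
t=load("top7.npz");s=load("side7.npz")
print("foot end",tocab(t.plane([(190+516/8-.5,180+529/8-.5)],.016)[0]))
print("far rim (x+28?) ends",[tocab(t.plane([(190+x/8-.5,180+y/8-.5)],.045)[0]) for x,y in((292,405),(465,435))])
k=lambda x,y:(180+x/5-.5,100+y/5-.5)
# knob in side view: axis midpoints; tip (190,502), base (240,500); intersect with vertical plane y=-42
for uv in (k(190,503),k(238,499)):
    d=(s.rays([uv])@s.R)[0]; n=cabW([0,1000,0],(0,0),CY)[0]; n[2]=0
    P0=cab(0,-42,0); a=((P0-s.C)@n)/(d@n); print(tocab(s.C+a*d))
E
```

```text
foot end [-41.28 -90.54  16.  ]
far rim (x+28?) ends [array([-14.67, -14.07,  45.  ]), array([-15.51, -71.71,  45.  ])]
[-107.72  -42.     68.31]
[-79.42 -42.    65.49]
```

```bash
python3 - <<'E'
from cell import env, effector, monitor, eyes
from h import *
effector.set_gripper(0.5,40)
env.move_linear(cab(-102,-42.3,60),v=.15)
st=monitor.state();f0=st["contact_force"]
h=env.move_linear(cab(-102,-42.3,30.5),v=.05,contact_N=5)
st=monitor.state();print(h,st["t"],tocab(st["ee_pos"]),st["contact_force"]-f0)
c=eyes.camera("side");np.savez("side8.npz",**c)
cv2.imwrite("pics/side8.png",cv2.resize(c["img"][130:220,180:300,::-1],None,fx=6,fy=6,interpolation=cv2.INTER_CUBIC))
if not h:
    effector.set_gripper(0.0,40)
    st=monitor.state();print(st["t"],st["finger_gap"],tocab(st["ee_pos"]),st["contact_force"]-f0)
    c=eyes.camera("side");np.savez("side9.npz",**c)
    cv2.imwrite("pics/side9.png",cv2.resize(c["img"][130:220,180:300,::-1],None,fx=6,fy=6,interpolation=cv2.INTER_CUBIC))
E
```

```text
False 25.0667 [-101.94  -42.43   30.47] [ 0.10820955  0.5286356  -0.86008837]
25.4917 0.14763114462160193 [-102.02  -42.12   30.65] [-1.30285615  1.74404119  2.37303312]
```

View pics/side9.png

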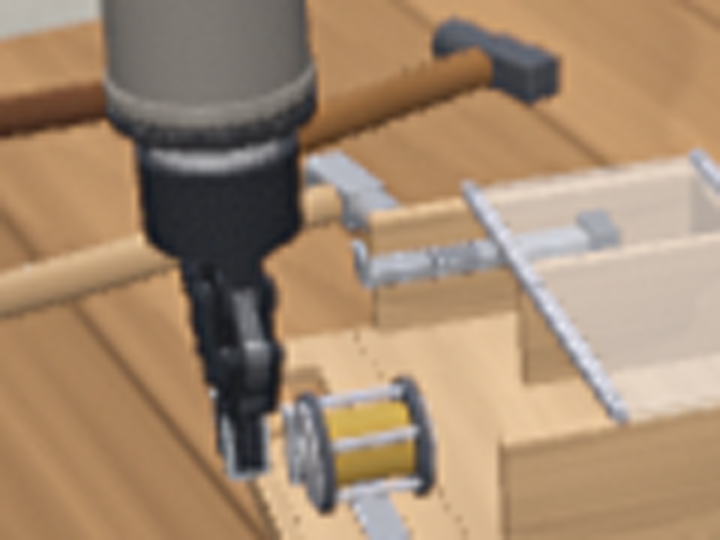

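```bash
python3 - <<'E'
from cell import env, effector, monitor, eyes
from h import *
for x in (-60,-20,20,43):
    h=env.move_linear(cab(x,-42.3,30.8),v=.06,contact_N=15)
    st=monitor.state();print(h,round(st["t"],2),tocab(st["ee_pos"]),st["contact_force"].round(2),round(st["finger_gap"],3))
    if h: break
for n,(x0,y0,x1,y1) in (("side",(200,100,340,205)),("top",(170,130,290,220))):
    c=eyes.camera(n);np.savez(f"{n}10.npz",**c);f=800//(x1-x0)
    cv2.imwrite(f"pics/{n}10.png",cv2.resize(c["img"][y0:y1,x0:x1,::-1],None,fx=f,fy=f,interpolation=cv2.INTER_CUBIC))
E
```

```text
False 26.39 [-59.83 -42.38  30.78] [ 0.3  -0.2  -1.49] 0.147
False 27.21 [-19.87 -42.29  30.77] [ 0.85  0.35 -0.12] 0.146
False 28.02 [ 20.13 -42.32  30.8 ] [ 1.4   0.35 -0.49] 0.147
False 28.56 [ 43.05 -42.34  30.74] [ 2.17 -1.06 -0.86] 0.145
```

View pics/side10.png

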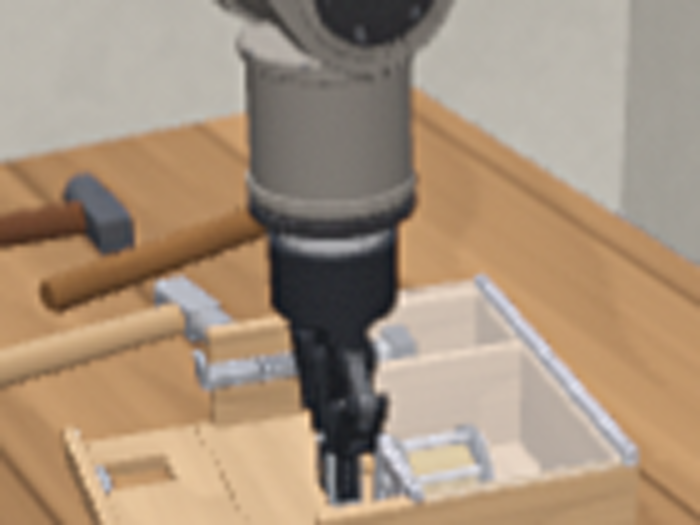

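View pics/top10.png

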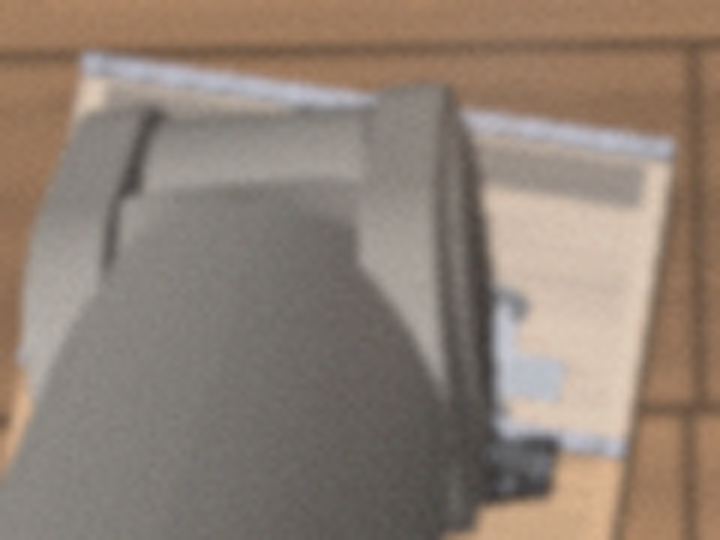

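```bash
python3 - <<'E'
from cell import env, effector, monitor, eyes
from h import *
effector.set_gripper(0.5)
st=monitor.state();print(st["contact_force"])
env.move_linear(cab(43,-42.3,110),v=.1)
env.move_ptp([.35,.4,.25],rot(CY)); print(monitor.state()["t"])
for n,(x0,y0,x1,y1) in (("side",(200,110,340,215)),("top",(165,130,295,225))):
    c=eyes.camera(n);np.savez(f"{n}11.npz",**c);f=800//(x1-x0)
    cv2.imwrite(f"pics/{n}11.png",cv2.resize(c["img"][y0:y1,x0:x1,::-1],None,fx=f,fy=f,interpolation=cv2.INTER_CUBIC))
    cv2.imwrite(f"pics/{n}11f.png",c["img"][:,:,::-1])
E
```

```text
[-0.48946573  0.0046491   0.09714718]
31.3917
```

View pics/side11.png

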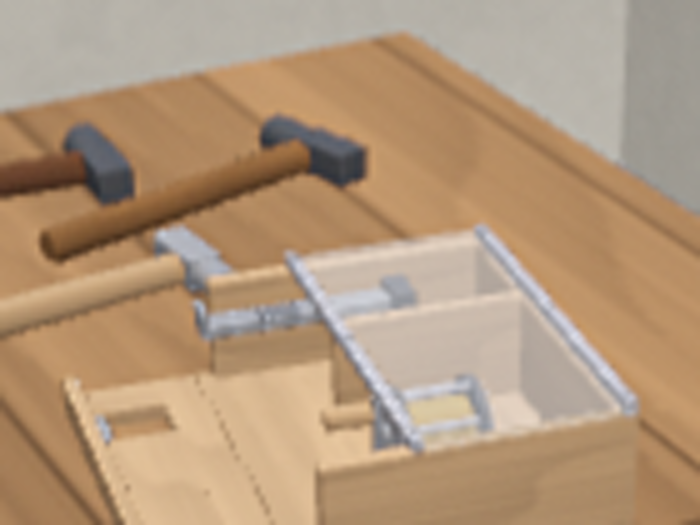

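View pics/top11.png

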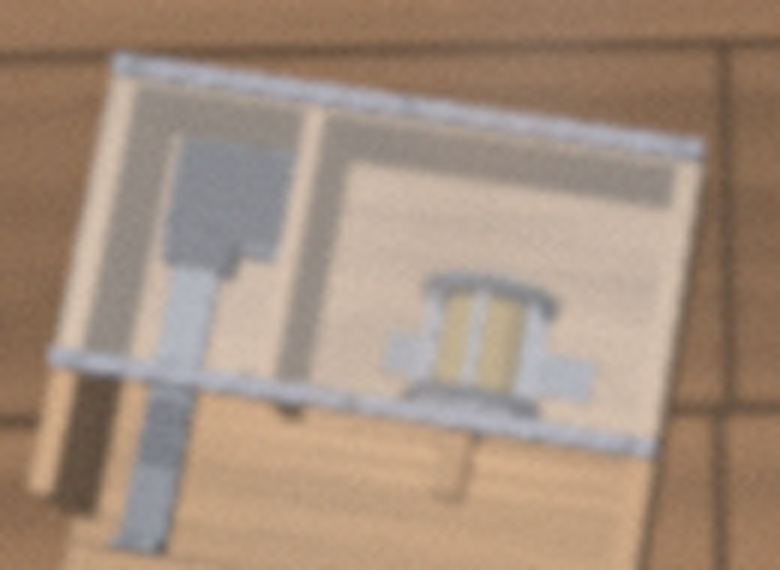

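View pics/top11f.png

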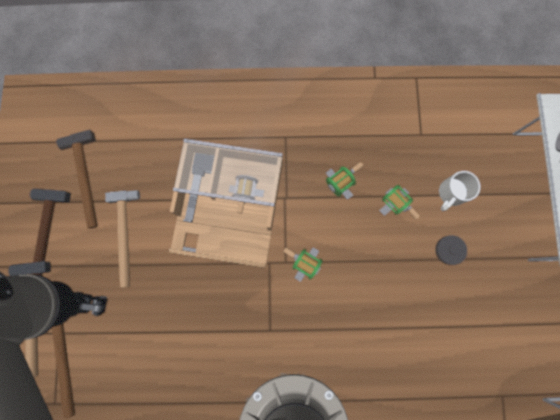

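```bash
python3 - <<'E'
from h import *
t=load("top11.npz")
q=lambda x,y:(165+x/6-.5,130+y/6-.5)
print([tocab(p) for p in t.plane([q(385,352),q(591,379)],.016)],"far rim top",tocab(t.plane([q(487,275)],.072)[0]),"near rim top",tocab(t.plane([q(470,398)],.072)[0]))
E
```

```text
[array([103.06,   4.9 ,  16.  ]), array([105.27, -90.28,  16.  ])] far rim top [132.18 -43.39  72.  ] near rim top [ 77.28 -45.65  72.  ]
```

Reel centre x ≈ 104 and y ≈ -43, so the near plate face is at about 76, well past the edge at 60. I'm handing in.

```bash
python3 - <<'E'
from cell import job,monitor
job.hand_in();print(monitor.state()["t"])
E
```

```text
the job is handed in; nothing more can be done
the job is handed in; nothing more can be done
```

The job is done and handed in at about 31 s on the robot's clock; no verdict was reported.

- **Hook and flap:** I pressed the hook to its stop, felt at about 12–13 N. The force peaked at 26 N one step past the stop, below the 45 N that bends it. I then drew the flap off it, and the pictures show the flap fully open.
- **Reel:** I carried it over and stood it on the lowered flap with its crank towards the robot, then let go. I took it again by the knob and slid it in, with a sideways force of about 2 N.
- **Last checks:** The reel stands upright at cabinet x of about 104, y of about -43. Its plates span roughly x 76 to 132, fully under the top, whose front edge is at 60. The crank points out of the door, the flap is down and the hook is up. The hammer, mug and fly reel look unmoved, though I judged them by eye only. The robot was touching nothing.
- **Disagreement found:** The fingertips stood about 14 mm behind the reported TCP, instead of `env.tips_ahead` (19 mm) ahead of it. I saw it in the side view, confirmed it by touching the hook, and corrected all heights for it.

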